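# Function test of a lab shaker's stop button

### The job

Test the stop on the shaker's control console with fingertips only, gripping and lifting nothing: press the big mushroom head in until it latches and take the hand off to see that it stays down, then push its raised bar round clockwise (seen from above) until the latch lets go and the head springs back up. Only once the head is up again, press the round start key fully in and let it go. Leave the square key and the glassware and other loose things alone.

Things in the scene. Friction and masses are not known exactly. Their poses are not given: they have to be found in the camera images.
- console: White control console, a fixed box 170 mm (x) by 260 mm (y) by 70 mm high. Origin: centre of its underside, on the bench; z up. On its top (70 mm up): the stop head with its axis at (0, +60) mm, the round start key at (-35, -40), the square key at (+35, -40) and a loose vial near (+50, -105).
- stop_top (a point): Centre of the top of the grey bar on the black mushroom stop head, on its vertical axis; 125 mm above the bench when up. x runs along the bar, z up; it sinks and turns with the head. The head is a flat-topped disc 64 mm across, its top 21 mm below this point; it stands 18 mm clear of the console. The bar on it is 60 mm long, 14 mm wide (its uppermost 4 mm only 10 mm wide) and 21 mm high.
- stop_press (a joint): How far the stop head is pressed in, m: 0 up, 0.0105 fully in. A spring resists with about 4 N at first and 10 N fully in, with about 2 N more for the latch halfway. Pressed past about 0.009 it latches and stays at about 0.008 when let go; press it fully in to be sure.
- stop_turn (a joint): Clockwise turn of the stop head seen from above, rad: 0 at rest, stop at 0.95. A light spring (0.02 N m at rest, 0.06 at 0.75 rad) turns it back to 0 when let go. With the head latched, turning it past about 0.5 rad lets go of the latch and the head rises by its spring. It does not turn the other way from rest.
- flank_push: The two faces of the bar that are pushed for a clockwise turn (its +y face on the +x half and its -y face on the -x half), part of the stop head. Origin on the head's axis, 55 mm below point stop_top, axes as there.
- flank_back: The two opposite faces of the bar (-y face on the +x half, +y face on the -x half), part of the stop head. Same origin and axes.
- start_top (a point): Centre of the top of the round start key: a white round cap 24 mm across in a round black housing 40 mm across and 12 mm high; the top is 21 mm above the console's top (91 mm above the bench) when up.
- start (a joint): How far the round start key is pressed in, m: 0 up, 0.005 fully in; springs back. About 1 N at first, 4 N fully in.
- mode_top (a point): Centre of the top of the square key, not to be pressed: a white cap 24 mm square in a square black housing 40 mm wide and 12 mm high; the top is 21 mm above the console's top.
- mode (a joint): How far the square key is pressed in, m: 0 up, 0.005 fully in; springs back.
- vial: Loose amber vial, 24 mm across, 45 mm tall, standing on the console. Origin: centre of its underside.
- bottle: Loose glass bottle, 60 mm across, 130 mm tall, on the bench beyond the console. Origin: centre of its underside.
- beaker: Loose red plastic cup, 68 mm across, 80 mm tall, on the robot's side of the console. Origin: centre of its underside.
- cork_ring: Loose cork ring lying flat, 90 mm across, 25 mm high, on the robot's side of the console. Origin: centre of its underside.
- scoop: Loose spoon-shaped scoop lying flat on the bench, 180 mm long along its x. Origin: underside, near its middle.
- tip_box: Loose white box of pipette tips, 85 by 120 by 55 mm, beyond the blue-lidded tank. Origin: centre of its underside.
- tank: Fixed clear tank with a blue lid, 150 by 170 mm, 103 mm high over all. Origin: centre of its underside. It and the console change places from run to run.

How it is judged:
On the way, in this order (a step that is already met when the one before it is completed fails the run):
1. the stop head is latched down with no finger on the console (value of joint stop_press above 0.0065 m and contact force between the fingers and console below 0.2 N), for 0.3 s.
2. the stop head, turned clockwise, is released and has risen again (value of joint stop_press below 0.002 m), for 0.1 s.
3. the round start key is pressed in while the stop head is up (value of joint start above 0.004 m and value of joint stop_press below 0.002 m), for 0.05 s.
At the end, for the whole second after the job is handed in: The stop head is up again (within 2 mm) and turned back to rest (within 0.1 rad), and the round and the square key are both up (within 1 mm) (value of joint stop_press below 0.002 m and value of joint stop_turn below 0.1 rad and value of joint each of start, mode below 0.001 m); the robot touches nothing.
It fails at once if the bar of the stop head is gripped: pushed on opposite faces at once (contact force between the fingers and flank_push above 1 N and contact force between the fingers and flank_back above 1 N).
It fails at once if the start key is pressed while the stop head is still down (value of joint start above 0.003 m and value of joint stop_press above 0.005 m).
It fails at once if the square key is pressed (value of joint mode above 0.0025 m).
It fails at once if a loose thing (vial, bottle, cup, cork ring, scoop, tip box) is lifted, carried or pushed more than 30 mm away (distance of any of vial, bottle, beaker, cork_ring, scoop, tip_box from where it was at the start of the episode above 0.03 m).
It also fails if it takes over 45 s, if anything falls off the work surface, if the arm or the gripper's body presses on something with over 40 N, if the wrist force passes 120 N, or if a joint passes its speed limit or range.

### The arm

A 7-joint arm with a two-finger parallel gripper is mounted at the origin on the work surface. World frame = base frame: x ahead of the robot, y to its left, z up, the work surface at z = 0. Lengths are in m, angles in rad, forces in N, time in s.
With the tool pointing down it reaches from about 0.4 to 0.85 m from the base axis. Payload 10.4 kg.
Tool frame: the origin (TCP) lies at the centre of the arm's flange, where the gripper is bolted on; the fingertips stand 182 mm ahead of it and the grasp point (between the pads) lies 164 mm ahead of it; z points along the fingers, y is the line along which they close (so a half turn about z gives the same grasp; the last joint's range is limited). The gripper opens to 87 mm and grips with 3 to 60 N. Pads are 19 mm wide; open, the fingers measure 117 mm over their backs; the gripper's body (75 mm by 190 mm) begins 51 mm behind the grasp point.
Start: joints at [-0.023, 0.332, -0.065, 1.46, 0.022, 1.35, -0.088], TCP at [0.625, 0, 0.405] pointing down, gripper open.
Joint ranges: [-2.6, 2.6], [-0.5, 2.12], [-1.47, 1.34], [0.16, 2.42], [-1.27, 4.41], [0.06, 2.06], [-2.6, 2.6]. Speed limits (rad/s): [2.22, 2.22, 2.79, 2.79, 3.14, 3.14, 3.14].

### API

Orientations are given as a unit quaternion [x, y, z, w].
In Python, from bench import r, eyes, job gives the robot as it stands. The module is installed in compiled form; this text tells all that it offers.
- The arm moves only by the shell command python3 -m inch 'ROWS' [OPENING] [FORCE]. ROWS is JSON, a list of rows, each a list of 6 numbers: the shift along the tool's x, y, z normalised to -1 to 1, where 1 is 4 cm, then the turn, a rotation vector about the tool's x, y, z normalised to -1 to 1, where 1 is 0.12 rad. In form: [[x, y, z, wx, wy, wz], ...]. A call has exactly 5 rows; each row shifts and turns the commanded pose from where the row before left it, along the tool's axes as they then stand; what a row does not reach is not made up. A row lasts 1/12 s, in which the tool goes at most 41.7 mm and 7.16 degrees, less where a joint would pass 70% of its speed; a pose out of reach is approached as far as the arm can. A call with a number of a shift or a turn outside -1 to 1 is refused whole. A call with a gripper value outside its range is refused whole. OPENING is the gripper command: -1 is shut, 1 is fully open, values between are in proportion, set as the call begins (- or left out, the last holds). The fingers move at their own pace and stop on an object; FORCE is the grip in N (left out, the last holds). Time passes only in rows, so rows that do not move let the fingers close, or fill a call up. It gives the time, the measured TCP pose, the force, the opening and the grip force at its end, in the units of the state.
- r.read_state(): the state, without advancing time (a new reading comes with each control period).
- eyes.camera(name): name is "scene" or "side" or "wrist"; returns a dict with "pixels" (420x560x3 uint8, red, green, blue), "fx", "fy", "cx", "cy" (pixels), "extrinsics" (4x4, takes a point from camera to world coordinates). Camera axes: x right, y down, z forward; pixel columns grow to the right and rows downward; lengths in m; the calibration is good to about 2 mm. A picture is of the moment at which its call begins. There is no depth.
- job.close_job(): hands the job in; it is judged then, once.
The state is a dict: "time": time; "joint_positions": joint angles; "joint_vel": joint speeds; "joint_torque": joint torques, N m; "ee_pos": TCP position; "eef_rot": TCP orientation; "ft_force": force on the tool from outside, world axes, zero at the start; "torque": the same for the moment, N m; "width": finger opening in m; "grip_force": force on a finger pad.
Only numpy, scipy, OpenCV 4.12 (cv2) and the standard library are available. Lean on these libraries where they do the work, as an engineer would, in place of code of your own. Each camera call takes 0.05 s, during which the arm holds its last target. There are 200 camera calls.

## Working session

There is one attempt and no reset: what is moved stays moved. The work goes in short steps, Python scripts to look and compute and a shell command to move; the robot and the scene stay as the last step left them, time stands still between calls to the robot, and variables do not carry over. Pictures are saved under pics/ and viewed, at most 10 in all, crops included, and the job is handed in when it is done.

```bash
mkdir -p pics; cat > h.py <<'E'
import numpy as np,cv2
from bench import r,eyes,job
def shot(n,f):
    c=eyes.camera(n); np.savez('pics/'+f+'.npz',**{k:np.array(v) for k,v in c.items()})
    cv2.imwrite('pics/'+f+'.png',cv2.cvtColor(c['pixels'],cv2.COLOR_RGB2BGR)); return c
def ray(c,u,v,z):
    E=np.array(c['extrinsics']);d=E[:3,:3]@np.array([(u-c['cx'])/c['fx'],(v-c['cy'])/c['fy'],1]);o=E[:3,3]
    return o+d*(z-o[2])/d[2]
E
python3 - <<'E'
from h import *
for n in('scene','wrist'):
    c=shot(n,n+'0');print(np.round(c['extrinsics'],3).tolist(),c['fx'])
s=r.read_state();print(s)
E
```

```text
[[0.347, 0.673, -0.653, 1.162], [0.938, -0.242, 0.249, -0.22], [0.009, -0.699, -0.715, 0.746], [0.0, 0.0, 0.0, 1.0]] 452.1491472326502
[[1.0, -0.0, -0.002, 0.625], [-0.001, -0.955, -0.296, 0.081], [-0.001, 0.296, -0.955, 0.383], [0.0, 0.0, 0.0, 1.0]] 336.7157295031873
{'time': 0.1, 'joint_positions': array([-0.02262629,  0.33279159, -0.06473682,  1.46083162,  0.02160381,
        1.34988744, -0.08850027]), 'joint_vel': array([ 0.00127548, -0.00084497, -0.00110421, -0.00142192, -0.00040328,
       -0.00063943, -0.00043977]), 'joint_torque': array([ 3.16136166e-04, -6.24538064e+01,  2.38312193e-02, -3.90717781e+01,
       -6.15657773e-02,  3.65302863e-02,  4.60620026e-05]), 'ee_pos': array([6.24891099e-01, 4.31506111e-05, 4.04056396e-01]), 'eef_rot': array([ 7.07078245e-01,  7.07135052e-01, -4.48048267e-04, -4.15588249e-04]), 'ft_force': array([-0.33919284, -1.39600843, -0.46339549]), 'torque': array([ 0.05401471, -0.00833474, -0.02774075]), 'grip_force': 0.0, 'width': 0.08667314176127729}
```

View pics/scene0.png

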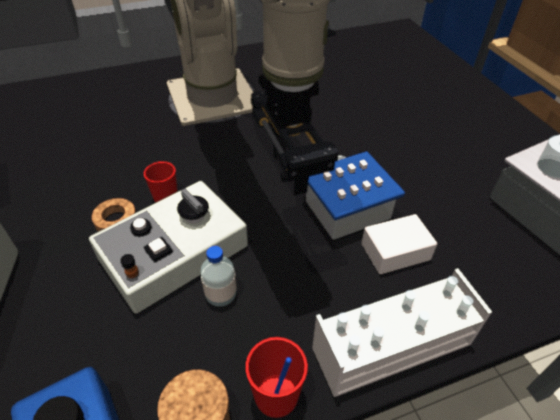

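View pics/wrist0.png

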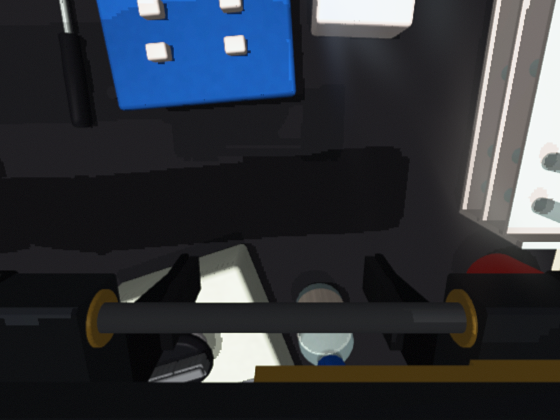

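The scene view shows the console at columns 92–246, rows 185–300: stop head at (193,207), round key at (140,226), square key at (158,247) and vial at (129,265). The wrist view shows part of the console with the head at its lower left edge.

```bash
python3 - <<'E'
from h import *
c=dict(np.load('pics/scene0.npz'))
for n,u,v,z in(('head',193,208,.104),('start',140,224,.091),('mode',157,244,.091),('cornerL',92,239,.07),('cornerT',205,187,.07),('cornerR',246,231,.07),('cornerB',132,283,.07),('vial',128,261,.115),('cup',160,170,.08),('bottle',215,252,.13)):
    print(n,ray(c,u,v,z).round(3))
im=cv2.imread('pics/scene0.png')[160:310,80:260]
cv2.imwrite('pics/crop0.png',cv2.resize(im,None,fx=4,fy=4,interpolation=cv2.INTER_CUBIC))
E
```

```text
head [ 0.534 -0.164  0.104]
start [ 0.529 -0.268  0.091]
mode [ 0.589 -0.245  0.091]
cornerL [ 0.516 -0.361  0.07 ]
cornerT [ 0.448 -0.123  0.07 ]
cornerR [ 0.597 -0.077  0.07 ]
cornerB [ 0.644 -0.303  0.07 ]
vial [ 0.631 -0.298  0.115]
cup [ 0.373 -0.205  0.08 ]
bottle [ 0.675 -0.154  0.13 ]
```

View pics/crop0.png

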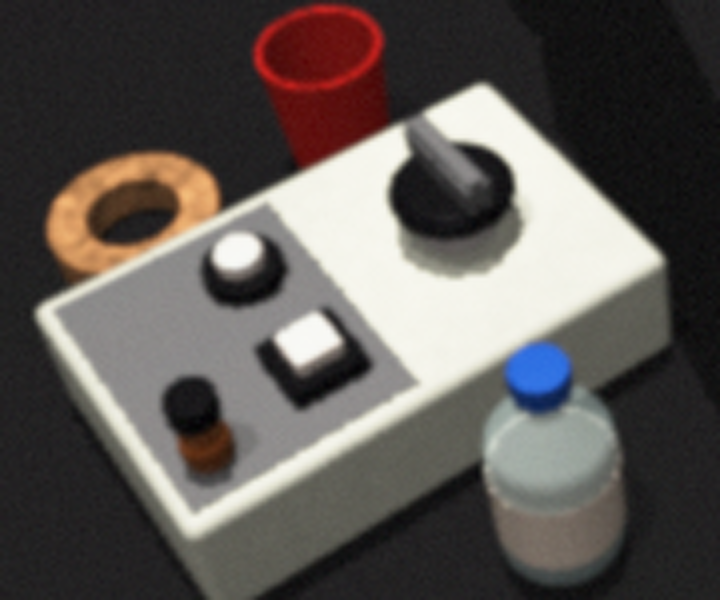

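```bash
python3 - <<'E'
from h import *
c=dict(np.load('pics/scene0.npz'))
a=ray(c,183,190.3,.125);b=ray(c,200.7,206.3,.125);d=b-a
print(a,b,(a+b)/2,np.linalg.norm(d),np.degrees(np.arctan2(d[1],d[0])))
E
```

```text
[ 0.50086041 -0.17352996  0.125     ] [ 0.55520495 -0.15094692  0.125     ] [ 0.52803268 -0.16223844  0.125     ] 0.058849996201631075 22.56548025069836
```

```bash
python3 -m inch '[[-0.82,-0.12,0,0,0,0],[-0.82,-0.12,0,0,0,0],[-0.82,-0.12,0,0,0,0],[-0.82,-0.12,0,0,0,0],[-0.82,-0.12,0,0,0,0]]' -1 && python3 -m inch '[[0,0,0,0,0,-0.85],[0,0,0,0,0,-0.85],[0,0,0,0,0,-0.85],[0,0,0,0,0,-0.85],[0,0,0,0,0,-0.85]]' && python3 -m inch '[[0,0,0,0,0,-0.85],[0,0,0,0,0,-0.85],[0,0,0,0,0,-0.85],[0,0,0,0,0,-0.85],[0,0,0,0,0,-0.85]]' && python3 -m inch '[[0,0,0,0,0,-0.85],[0,0,0,0,0,-0.85],[0,0,0,0,0,-0.85],[0,0,0,0,0,-0.85],[0,0,0,0,0,-0.2]]'
python3 - <<'E'
from h import *
c=shot('wrist','w1');s=r.read_state();print(s['ee_pos'],s['joint_positions'],c['extrinsics'].round(3))
E
```

```text
time: 0.52
ee_pos: [0.6005, -0.1655, 0.4044]
eef_rot: [0.707, 0.707, -0.0, -0.0]
ft_force: [-0.1, -0.2, -0.5]
width: 0.0616
grip_force: 0.0
time: 0.93
ee_pos: [0.6009, -0.164, 0.4043]
eef_rot: [0.504, 0.864, -0.0, -0.0]
ft_force: [-0.0, 0.3, 0.7]
width: 0.0283
grip_force: 0.0
time: 1.35
ee_pos: [0.6009, -0.164, 0.4043]
eef_rot: [0.27, 0.963, -0.0, -0.0]
ft_force: [0.1, -0.7, -0.2]
width: 0.0016
grip_force: 0.0
time: 1.77
ee_pos: [0.6009, -0.1641, 0.4043]
eef_rot: [0.057, 0.998, 0.0, -0.0]
ft_force: [-0.0, -0.4, 0.6]
width: 0.0004
grip_force: 0.0
[ 0.60092744 -0.1640559   0.40436512] [ 0.33016598  0.33422234 -0.17520806  1.46096372  0.05844735  1.35215648
  1.60569869] [[ 0.114  0.949  0.295  0.519]
 [ 0.993 -0.11  -0.032 -0.156]
 [ 0.002  0.296 -0.955  0.384]
 [ 0.     0.     0.     1.   ]]
```

View pics/w1.png

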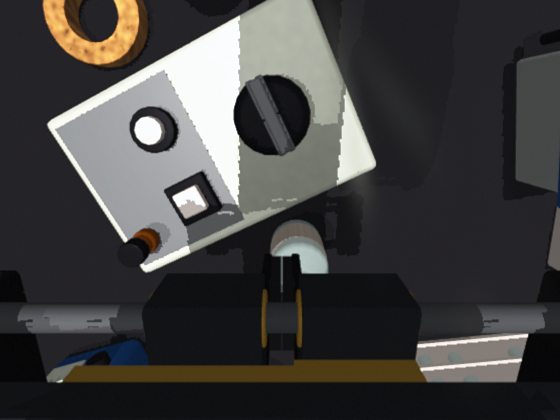

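Clear view from above: bar from about (257,78) to (290,152) on the disc centred near (271,114), round cap at (149,130), square cap at (189,201).

```bash
python3 - <<'E'
from h import *
c=dict(np.load('pics/w1.npz'));p=c['pixels'];g=p.max(2)
s=r.read_state();cap=lambda u,v,z:ray(c,u,v,z).round(4)
m=np.zeros_like(g);m[65:165,225:320]=(g[65:165,225:320]<90)
k=max(cv2.findContours(m,cv2.RETR_EXTERNAL,cv2.CHAIN_APPROX_NONE)[0],key=cv2.contourArea)
e=cv2.fitEllipse(cv2.convexHull(k));print('disc',e,cap(*e[0],.104))
print(g[100:130:6,240:310:4])
m=np.zeros_like(g);m[110:150,130:170]=(g[110:150,130:170]>170)
k=max(cv2.findContours(m,cv2.RETR_EXTERNAL,cv2.CHAIN_APPROX_NONE)[0],key=cv2.contourArea)
(x,y),rad=cv2.minEnclosingCircle(k);print('start',x,y,rad,cap(x,y,.091))
a=cap(257,78,.125);b=cap(287,153,.125);print(a,b,(a+b)/2,np.linalg.norm(a-b),np.degrees(np.arctan2(*(b-a)[1::-1])))
a=cap(51,125,.07);b=cap(310,-2,.07);print('console y dir yaw',np.degrees(np.arctan2(-(b-a)[0],(b-a)[1])))
E
```

```text
disc ((271.64404296875, 114.69841003417969), (76.58625030517578, 82.01937103271484), 171.4512939453125) [ 0.521  -0.1631  0.104 ]
[[ 14  23  26  41  74  91  93  80  60  19  22  23  22  23  24  15  12 128]
 [ 17  23  24  26  75  85  90  92  68  42  17  24  24  22  22  20  14  31]
 [ 21  23  23  24  23  83  91  89  91  49  17  24  21  23  21  22  16  12]
 [ 19  23  24  23  24  25  66  90  89  83  80  15  24  22  22  22  14  14]
 [ 17  24  23  23  23  23  56  79  90  89  70  50  16  22  21  19  14  19]]
start 147.390625 130.28125 14.333642959594727 [ 0.5216 -0.2691  0.091 ]
[ 0.4948 -0.1699  0.125 ] [ 0.5499 -0.1544  0.125 ] [ 0.52235 -0.16215  0.125  ] 0.0572386233237663 15.711649117156803
console y dir yaw 16.854428120392747
```

```bash
python3 -m inch '[[0.4,-0.04,0.3,0,0,0],[0.4,-0.04,0.4,0,0,0],[0.4,-0.04,0.5,0,0,0],[0.4,-0.04,0.5,0,0,0],[0.38,-0.04,0.4,0,0,0]]' && python3 -m inch '[[0,0,0.1,0,0,0],[0,0,0.1,0,0,0],[0,0,0.05,0,0,0],[0,0,0.05,0,0,0],[0,0,0,0,0,0]]'
```

```text
time: 2.23
ee_pos: [0.5202, -0.1624, 0.3192]
eef_rot: [0.061, 0.998, 0.0, -0.001]
ft_force: [0.5, 0.5, -0.3]
width: 0.0006
grip_force: 0.0
time: 2.65
ee_pos: [0.5222, -0.1624, 0.309]
eef_rot: [0.059, 0.998, 0.0, 0.0]
ft_force: [-0.6, -0.3, -0.1]
width: 0.0006
grip_force: 0.0
```

```bash
python3 -m inch '[[0,0,0.07,0,0,0],[0,0,0.08,0,0,0],[0,0,0.08,0,0,0],[0,0,0.08,0,0,0],[0,0,0,0,0,0]]'
```

```text
time: 3.07
ee_pos: [0.5222, -0.1625, 0.2973]
eef_rot: [0.059, 0.998, -0.0, 0.001]
ft_force: [-0.4, 0.8, 7.9]
width: 0.0002
grip_force: 4.2
```

```bash
python3 -m inch '[[0,0,0.03,0,0,0],[0,0,0.03,0,0,0],[0,0,0,0,0,0],[0,0,0,0,0,0],[0,0,0,0,0,0]]'
```

```text
time: 3.48
ee_pos: [0.5225, -0.1626, 0.2969]
eef_rot: [0.059, 0.998, -0.0, 0.002]
ft_force: [-5.0, 1.3, 21.7]
width: 0.0003
grip_force: 10.7
```

```bash
python3 -m inch '[[0,0,-0.1,0,0,0],[0,0,-0.2,0,0,0],[0,0,-0.3,0,0,0],[0,0,-0.1,0,0,0],[0,0,0,0,0,0]]' && python3 -m inch '[[0,0,0,0,0,0],[0,0,0,0,0,0],[0,0,0,0,0,0],[0,0,0,0,0,0],[0,0,0,0,0,0]]' -0.08
python3 - <<'E'
from h import *
c=shot('side','s1');a=c['pixels'];print(np.round(c['extrinsics'],3).tolist());b=shot('wrist','w2')['pixels']
sc=shot('scene','sc1')['pixels'][160:310,80:260]
cv2.imwrite('pics/m1.png',cv2.resize(np.hstack([a,b])[:,:,::-1],(800,300)))
E
```

```text
time: 3.9
ee_pos: [0.5219, -0.1626, 0.3234]
eef_rot: [0.059, 0.998, -0.0, 0.001]
ft_force: [0.9, -0.5, 0.3]
width: 0.0002
grip_force: 0.0
time: 4.32
ee_pos: [0.5214, -0.1625, 0.3216]
eef_rot: [0.059, 0.998, 0.0, -0.0]
ft_force: [-0.0, 0.4, -0.7]
width: 0.026
grip_force: 0.0
[[0.724, -0.454, 0.52, 0.157], [-0.69, -0.484, 0.538, -0.419], [0.007, -0.748, -0.663, 0.601], [0.0, 0.0, 0.0, 1.0]]
```

View pics/m1.png

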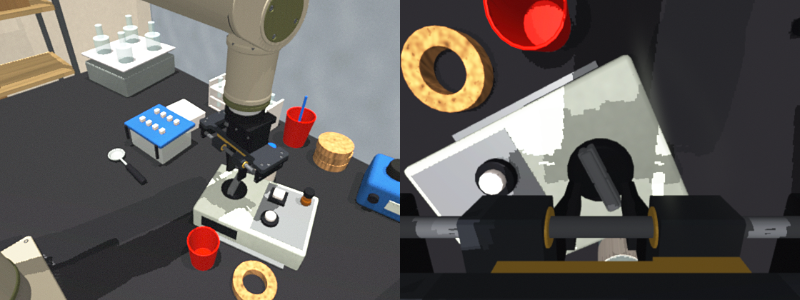

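The side view (left) shows the head sunk with the fingers clear above it. The wrist view (right) shows the bar between the opening fingers, near (600,175) in the montage.

```bash
python3 -m inch '[[0,0,0,0,0,0],[0,0,0.25,0,0,0],[0,0,0.25,0,0,0],[0,0,0.2,0,0,0],[0,0,0.08,0,0,0]]'
```

```text
time: 4.88
ee_pos: [0.5208, -0.1624, 0.2886]
eef_rot: [0.059, 0.998, 0.0, -0.001]
ft_force: [-0.4, 0.7, -0.2]
width: 0.0403
grip_force: 0.0
```

```bash
python3 -m inch '[[0,0,-0.02,0,0,0.8],[0,0,0,0,0,0.8],[0,0,0,0,0,0.8],[0,0,0,0,0,0.8],[0,0,0,0,0,0.8]]' && python3 -m inch '[[0,0,0,0,0,0.8],[0,0,0,0,0,0.8],[0,0,0,0,0,0.8],[0,0,0,0,0,0],[0,0,0,0,0,0]]'
```

```text
time: 5.3
ee_pos: [0.5215, -0.1628, 0.2912]
eef_rot: [0.297, 0.955, -0.0, 0.0]
ft_force: [1.8, -1.0, -1.1]
width: 0.0399
grip_force: 1.4
time: 5.72
ee_pos: [0.5214, -0.1626, 0.2913]
eef_rot: [0.428, 0.904, -0.0, -0.0]
ft_force: [1.5, -1.5, 0.4]
width: 0.04
grip_force: 0.4
```

```bash
python3 -m inch '[[0,0,0,0,0,0.7],[0,0,0,0,0,0.7],[0,0,0,0,0,0.7],[0,0,0,0,0,0.5],[0,0,0,0,0,0]]'
python3 - <<'E'
from h import *
a=shot('side','s2')['pixels'];b=shot('wrist','w3')['pixels']
print(r.read_state()['torque'])
cv2.imwrite('pics/m2.png',cv2.resize(np.hstack([cv2.resize(a[200:380,240:480],(560,420)),b])[:,:,::-1],(800,300)))
E
```

```text
time: 6.13
ee_pos: [0.5214, -0.1627, 0.2915]
eef_rot: [0.564, 0.826, -0.0, 0.0]
ft_force: [0.5, -1.3, 0.8]
width: 0.04
grip_force: 1.3
[-0.3154681  -0.03386421  0.05966645]
```

View pics/m2.png

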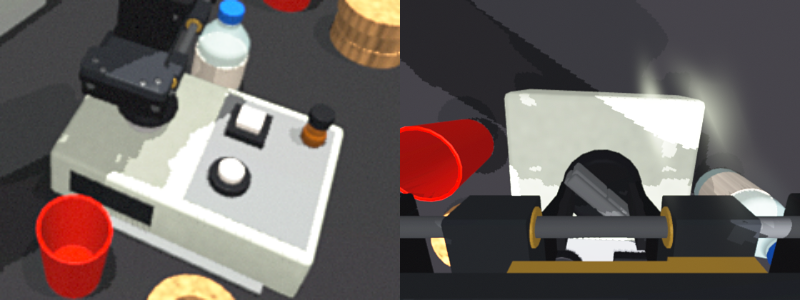

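The wrist view shows the bar about 37° clockwise of the console's x axis, past the release angle. I'll add a little more turn, back off, lift and check the height.

```bash
python3 -m inch '[[0,0,0,0,0,0.5],[0,0,0,0,0,0.3],[0,0,0,0,0,0],[0,0,0,0,0,-0.6],[0,0,0,0,0,-0.9]]' && python3 -m inch '[[0,0,0,0,0,-0.9],[0,0,0,0,0,-0.9],[0,0,0,0,0,-0.9],[0,0,0,0,0,-0.9],[0,0,0,0,0,-0.9]]' && python3 -m inch '[[0,0,0,0,0,-0.9],[0,0,0,0,0,-0.5],[0,0,-0.2,0,0,0],[0,0,-0.4,0,0,0],[0,0,-0.7,0,0,0]]' && python3 -m inch '[[-0.7,0,-0.7,0,0,0],[-0.7,0,-0.5,0,0,0],[-0.7,0,0,0,0,0],[0,0,0,0,0,0],[0,0,0,0,0,0]]' -1
python3 - <<'E'
from h import *
a=shot('scene','sc2')['pixels'];b=shot('wrist','w4')['pixels']
cv2.imwrite('pics/m3.png',cv2.resize(np.hstack([cv2.resize(a[160:310,80:280],(560,420)),b])[:,:,::-1],(800,300)))
E
```

```text
time: 6.65
ee_pos: [0.5214, -0.1626, 0.2915]
eef_rot: [0.526, 0.85, -0.0, -0.0]
ft_force: [-0.2, -3.0, 1.4]
width: 0.04
grip_force: 1.0
time: 7.07
ee_pos: [0.5213, -0.1627, 0.2914]
eef_rot: [0.279, 0.96, -0.0, -0.0]
ft_force: [-0.2, -1.0, 0.1]
width: 0.04
grip_force: 0.6
time: 7.48
ee_pos: [0.5206, -0.1622, 0.3421]
eef_rot: [0.202, 0.979, 0.0, -0.002]
ft_force: [-0.1, -0.3, 0.0]
width: 0.04
grip_force: 0.0
time: 7.9
ee_pos: [0.5992, -0.1959, 0.3913]
eef_rot: [0.202, 0.979, 0.0, -0.0]
ft_force: [0.7, -0.9, -0.1]
width: 0.0144
grip_force: 0.0
```

View pics/m3.png

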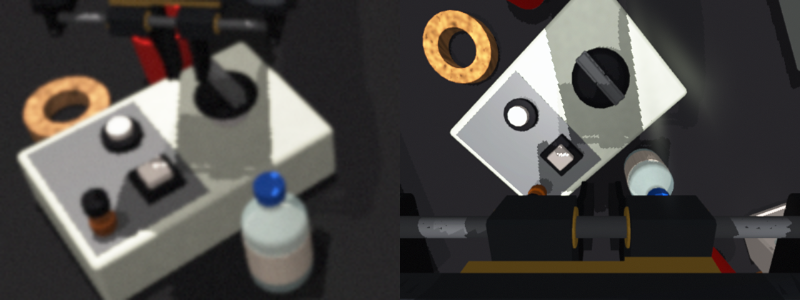

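The bar is back along the console's x axis and the hand is clear. I'll check the head's height by comparing the disc's lower edge with the first picture.

```bash
python3 - <<'E'
from h import *
for f in('scene0','sc1','sc2'):
    g=np.load(f'pics/{f}.npz')['pixels'].max(2)
    print(f);print(g[208:226:1,[190,195,200]].T)
c=dict(np.load('pics/w4.npz'));g=c['pixels'].max(2)
m=np.zeros_like(g);m[100:180,125:190]=(g[100:180,125:190]>170)
E
```

```text
scene0
[[ 28  25  26  28  28  30  34  29  25  24  18  39  69  89  91 100 104 117]
 [ 70  51  46  41  30  27  28  28  25  16  23  49  83  93  94  96 101 105]
 [ 48  47  45  38  25  14  14  15  19  42  73  85  91  90  98  99 105 120]]
sc1
[[ 39  25  18  14  14  11  16  10  17  18  19  22  19  27  59  99 114 123]
 [ 65  65  63  53  49  44  31  21  23  20  20  18  20  35  67  99 115 119]
 [ 64  61  58  53  54  52  47  35  21  14  16  22  54  89 109 113 115 130]]
sc2
[[ 19  13   8  13   5  11  17  19  18  17  17  47  79 102 106 111 115 118]
 [ 53  50  47  37  30  19  14  14  14  15  25  61  97 109 105 107 113 116]
 [ 52  53  51  42  31  20  10  13  20  50  84 101 104 108 114 116 118 114]]
```

Head confirmed up: its edge is at row 219, as in the first picture, against 222 when latched.

```bash
python3 -m inch '[[0.22,-0.5,0,0,0,0],[0.22,-0.5,0.1,0,0,0],[0.22,-0.5,0.3,0,0,0],[0.22,-0.5,0.3,0,0,0],[0.21,-0.46,0.3,0,0,0]]' && python3 -m inch '[[0,0,0.5,0,0,0],[0,0,0.5,0,0,0],[0,0,0.4,0,0,0],[0,0,0.1,0,0,0],[0,0,0,0,0,0]]'
```

```text
time: 8.42
ee_pos: [0.5179, -0.2692, 0.3515]
eef_rot: [0.202, 0.979, -0.0, 0.0]
ft_force: [0.1, -0.4, -0.7]
width: 0.0005
grip_force: 0.0
time: 8.83
ee_pos: [0.5188, -0.2683, 0.2908]
eef_rot: [0.202, 0.979, 0.0, -0.001]
ft_force: [0.3, -0.9, -0.4]
width: 0.0003
grip_force: 0.0
```

```bash
python3 -m inch '[[0,0,0.2,0,0,0],[0,0,0.2,0,0,0],[0,0,0.1,0,0,0],[0,0,0.08,0,0,0],[0,0,0.02,0,0,0]]' && python3 -m inch '[[0,0,0.03,0,0,0],[0,0,0,0,0,0],[0,0,0,0,0,0],[0,0,0,0,0,0],[0,0,0,0,0,0]]'
```

```text
time: 9.25
ee_pos: [0.5198, -0.2689, 0.2685]
eef_rot: [0.202, 0.979, -0.0, 0.0]
ft_force: [-4.2, 0.8, 13.0]
width: 0.0005
grip_force: 6.5
time: 9.67
ee_pos: [0.5197, -0.2689, 0.2684]
eef_rot: [0.202, 0.979, -0.0, 0.001]
ft_force: [-7.5, 4.4, 17.7]
width: 0.0003
grip_force: 9.1
```

Key bottomed (17.7 N at the expected depth). Lifting clear.

```bash
python3 -m inch '[[0,0,-0.2,0,0,0],[0,0,-0.5,0,0,0],[0,0,-0.8,0,0,0],[0,0,-0.8,0,0,0],[0,0,-0.5,0,0,0]]' && python3 -m inch '[[0,0,-0.3,0,0,0],[0,0,0,0,0,0],[0,0,0,0,0,0],[0,0,0,0,0,0],[0,0,0,0,0,0]]'
python3 - <<'E'
from h import *
a=shot('side','s3')['pixels'];b=shot('scene','sc3')['pixels']
cv2.imwrite('pics/m4.png',cv2.resize(np.hstack([cv2.resize(a[200:400,240:500],(560,420)),cv2.resize(b[140:310,60:280],(560,420))])[:,:,::-1],(800,300)))
E
```

```text
time: 10.08
ee_pos: [0.5198, -0.269, 0.3818]
eef_rot: [0.202, 0.979, -0.0, 0.002]
ft_force: [0.3, 0.2, 0.2]
width: 0.0006
grip_force: 0.0
time: 10.5
ee_pos: [0.5193, -0.2688, 0.3885]
eef_rot: [0.202, 0.979, 0.0, -0.001]
ft_force: [-0.5, 0.2, 0.1]
width: 0.0006
grip_force: 0.0
```

View pics/m4.png

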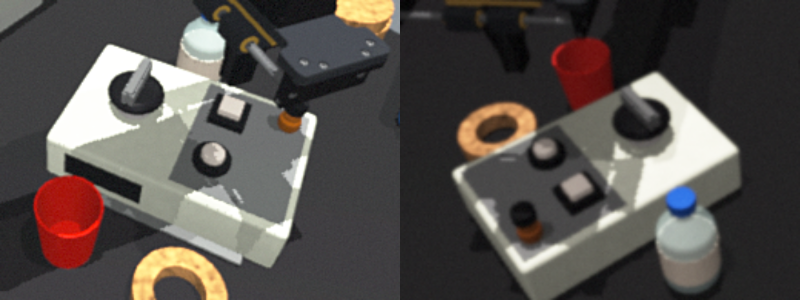

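Both views show the head up with its bar at rest, both keys up, the loose things undisturbed and the hand clear.

```bash
python3 -c "
from bench import job
print(job.close_job())"
```

```text
the job is handed in; nothing more can be done
None
```

The job is handed in, with no verdict shown: the stop was pressed until it latched, seen to stay down with the hand off, and turned clockwise until it sprang up; then the start key was pressed fully and let go, and the last pictures show everything else undisturbed.

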